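Seat a specimen on the narrow stage and hold focus on the third click

TASK

Gently set the orange specimen chamber centred and lengthwise on the narrow raised stage of the white viewer and let go of it. Then swing the viewer's red-barred focus lever away from the robot by exactly three clicks, never running on to the fourth, and finish while still holding it there: it springs back if released. Leave everything else on the bench where it stands.

Things in the scene. Friction and masses are not known exactly. Their poses are not given: they have to be found in the camera images.
- chamber_orange: orange closed specimen chamber, a flat block 64 mm (own x) by 34 mm (own y) by 20 mm tall with a round window on top, 0.1 to 0.16 kg; lies loose on the bench at the start; origin at the centre of its underside. Grip it across the 34 mm
- viewer: white compact viewer fixed to the bench, base 160 (x) by 260 (y) by 45 mm tall; origin at the centre of its underside; its own x points away from the robot (give or take its yaw), own y to the left, z up. It carries the stage at its +y end and the focus lever at its -y end; two cheeks, 74 mm high over the bench, flank the pivot 41 to 51 mm either side of the lever's middle
- stage_top (a point): centre of the flat top face of the black narrow stage, 90 mm above the bench; the face is 56 mm along the viewer's x and only 22 mm along its y, without lips, on a slimmer post, so fingers gripping the chamber's 34 mm sides pass on either side. Axes as the viewer's
- lever_pivot (a point): the focus lever's hinge line at the lever's middle, 55 mm above the bench; the hinge runs along the viewer's y. Axes as the viewer's
- lever_bar (a point): middle of the lever's red grip bar, 12 mm thick, along the viewer's y, 80 mm from the pivot, 60 mm free between the side arms: pinch it from above or push it. A spring pushes it back, 4 N at rest, 6 N at click 3; the clicks add a ripple: resistance peaks 0.05 rad past each stop and drops about 4 N by 0.15 rad past it as the next click falls in. A tight pinch adds 2 N of drag
- focus_lever (a joint): angle of the focus lever, rad. At 0 (rest stop, where it starts) it leans 0.5 rad from upright towards the viewer's -x; it grows as the bar swings over towards the viewer's +x; end stop at 1.0. A click stop every 0.2 rad (16 mm at the bar): click 1 at 0.2, click 2 at 0.4, click 3 at 0.6, click 4 at 0.8. Left alone it returns to 0
- chamber_blue: the other specimen chamber, same 64 x 34 x 20 mm shape in blue; origin at the centre of its underside. Not needed: leave it alone
- reagent: bystander: amber jar, 56 mm across, 120 mm tall; origin at the centre of its underside
- beaker: bystander: clear glass beaker, 70 mm across, 85 mm tall; origin at the centre of its underside
- petri_dish: bystander: flat clear dish, 86 mm across, 14 mm tall; origin at the centre of its underside
- slide_box: bystander: green box 85 x 60 x 35 mm; origin at the centre of its underside
- wash_bottle: bystander: white squeeze bottle, 60 mm across, 135 mm tall; origin at the centre of its underside
Things that resemble listed ones, but are neither listed nor needed, are in the scene too. There is more than one size of the chamber_orange; the job needs the middle-sized.

How it is judged:
On the way, in this order (a step that is already met when the one before it is completed fails the run):
1. the orange chamber stands centred and lengthwise on the stage, let go, the lever still at rest (horizontal distance between chamber_orange and stage_top below 0.007 m and z of chamber_orange in the frame of stage_top between -0.003 and 0.003 m and angle between chamber_orange's own z axis and vertical below 0.08 rad and angle between the x axis of chamber_orange and the x axis of viewer, either way round below 0.2 rad and contact force between the fingers and chamber_orange below 0.05 N and linear speed of chamber_orange below 0.02 m/s and value of joint focus_lever below 0.1 rad), for 0.3 s.
2. the lever is held by the fingers on its third click (value of joint focus_lever between 0.52 and 0.69 rad and velocity of joint focus_lever between -0.1 and 0.1 rad/s and contact force between the fingers and focus_lever above 1 N), for 0.4 s.
At the end, for the whole second after the job is handed in: The fingers hold the focus lever on its third click (0.52 to 0.69 rad, still, at least 1 N between fingers and lever), and the orange chamber rests untouched and flat on the stage, centre within 7 mm, lengthwise within 0.2 rad (all of step 2 and horizontal distance between chamber_orange and stage_top below 0.007 m and z of chamber_orange in the frame of stage_top between -0.003 and 0.003 m and angle between chamber_orange's own z axis and vertical below 0.08 rad and angle between the x axis of chamber_orange and the x axis of viewer, either way round below 0.2 rad and contact force between the fingers and chamber_orange below 0.05 N and linear speed of chamber_orange below 0.02 m/s); the arm keeps its last pose, push and grip.
It fails at once if the lever was run on past the third click (value of joint focus_lever above 0.72 rad).
It fails at once if the chamber was set down hard on the viewer (contact force between chamber_orange and viewer above 30 N).
It fails at once if the chamber was dropped or knocked: moving fast without being held (more than 8 mm of free fall) (contact force between the fingers and chamber_orange below 0.02 N and linear speed of chamber_orange above 0.4 m/s).
It fails at once if another thing on the bench was disturbed (distance of any of chamber_blue, reagent, beaker, petri_dish, slide_box, wash_bottle from where it was at the start of the episode above 0.02 m).
It also fails if it takes over 64 s, if anything falls off the work surface, if the arm or the gripper's body presses on something with over 40 N, if the wrist force passes 120 N, or if a joint passes its speed limit or range.

ROBOT

A 6-joint arm with a two-finger parallel gripper is mounted at the origin on the work surface. World frame = base frame: x ahead of the robot, y to its left, z up, the work surface at z = 0. Lengths are in m, angles in rad, forces in N, time in s.
With the tool pointing down it reaches from about 0.35 to 0.975 m from the base axis. Payload 4.9 kg.
Tool frame: the origin (TCP) lies on the centre line of the jaws, within the pads' length; the fingertips stand ctrl.tcp_to_tips ahead of it and the grasp point (between the pads) lies 3 mm ahead of it (ctrl.tcp_to_tips is the distance from the TCP to the fingertips, in m); z points along the fingers, y is the direction in which the jaws open and shut (so a half turn about z gives the same grasp; the last joint's range is limited). The gripper opens to 85 mm and grips with 20 to 120 N. Pads are 22 mm wide; open, the fingers measure 114 mm over their backs; the gripper's body (76 mm by 85 mm) begins 54 mm behind the grasp point. The pads swing forward as they close: fully open they stand 13 mm farther back than shut.
Start: joints at [1.14, 0.053, 1.613, -0, 1.476, -0.119], TCP at [0.192, 0.595, 0.253] pointing down, gripper open.
Joint ranges: [-3.01, 3.01], [-1.01, 2.22], [0.06, 2.58], [-1.02, 4.17], [0.09, 2.62], [-3.14, 3.14]. Speed limits (rad/s): [2.57, 2.57, 3.14, 3.14, 3.14, 3.14].

INTERFACE

Orientations are given as a rotation vector (axis times angle).
In Python, from station import ctrl, vision gives the robot as it stands.
- The arm moves only by the tool jog_arm, never from a script. Its argument "deltas" is a list of rows, each a list of 7 numbers: the turn, a rotation vector about the tool's x, y, z in rad, then the shift along the tool's x, y, z in cm, then the opening, from 0 (shut) to 1 (fully open). A call has 1 to 12 rows; each row shifts and turns the commanded pose from where the row before left it, along the tool's axes as they then stand; what a row does not reach is not made up. A row lasts 1/12 s, in which the tool goes at most 41.7 mm and 7.16 degrees, less where a joint would pass 70% of its speed; a pose out of reach is approached as far as the arm can. A call with a gripper value outside its range is refused whole. The fingers move at their own pace and stop on an object; "grip_force" is the grip in N (left out, the last holds). Time passes only in rows, so rows that do not move let the fingers close. It gives the time, the measured TCP pose, the force and the opening at its end, in the units of the state.
- ctrl.get_obs(): the state, without advancing time (a new reading comes with each control period).
- vision.get_image(name): name is "scene" or "top" or "wrist"; returns (picture, depth): 420x560x3 uint8, red, green, blue; 420x560 float32, m along the optical axis (not along the pixel's ray), 0 where there is no reading.
- vision.calibration(name): a dict with "fx", "fy", "cx", "cy" (pixels), "rvec" (rotation vector, rad) and "tvec" (3), from world to camera coordinates, as OpenCV has them; the wrist camera has in their place "hand_eye" (4x4, takes a point from camera to tool coordinates, whose origin is the TCP and whose axes are the flange's). Camera axes: x right, y down, z forward; pixel columns grow to the right and rows downward; lengths in m; the calibration is good to about 2 mm. A picture is of the moment at which its call begins: read the wrist's pose just before it. calibration takes no time and is no camera call.
- ctrl.finish_job(): hands the job in, once; it reports no verdict.
The state is a dict: "t": time; "q": joint angles; "dq": joint speeds; "effort": joint torques, N m; "tool_pos": TCP position; "tool_rot": TCP orientation; "contact_force": force on the tool from outside, world axes, zero at the start; "wrist_torque": the same for the moment, N m; "opening": finger opening in m.
Only numpy, scipy, OpenCV 4.12 (cv2) and the standard library are available. Lean on these libraries where they do the work, as an engineer would, in place of code of your own. Each camera call takes 0.05 s, during which the arm holds its last target. There are 200 camera calls.

## Working session

There is one attempt and no reset: what is moved stays moved. The work goes in short steps, Python scripts to look and compute and a tool call to move; the robot and the scene stay as the last step left them, time stands still between calls to the robot, and variables do not carry over. Pictures are saved under pics/ and viewed, about 8 in all and at most 12, crops included, and the job is handed in when it is done.

Besides the shell and the picture viewer there is one more tool, called after ">>>" as name([rows], argument=value, ...), one row to a line, values as JSON. jog_arm: Moves the arm, as the interface text tells. Its arguments: {"type":"object","properties":{"deltas":{"type":"array"},"grip_force":{"type":"number"}},"required":["deltas"]}

```bash
ls; mkdir -p pics
cat > h.py <<'E'
import numpy as np, cv2
from station import ctrl, vision
from scipy.spatial.transform import Rotation as R
def snap(n,fn):
    o=ctrl.get_obs(); im,d=vision.get_image(n); cv2.imwrite(f'pics/{fn}.png',im[:,:,::-1]); np.savez(f'pics/{fn}.npz',im=im,d=d,p=o['tool_pos'],r=o['tool_rot']); return im,d
def cam(n,p=None,r=None):
    c=vision.calibration(n); K=np.array([[c['fx'],0,c['cx']],[0,c['fy'],c['cy']],[0,0,1]])
    if n=='wrist':
        T=np.eye(4);T[:3,:3]=R.from_rotvec(r).as_matrix();T[:3,3]=p;T=T@np.array(c['hand_eye'])
    else:
        T=np.eye(4);T[:3,:3]=R.from_rotvec(c['rvec']).as_matrix();T[:3,3]=c['tvec'];T=np.linalg.inv(T)
    return K,T
def pts(n,d,p=None,r=None):
    K,T=cam(n,p,r); v,u=np.mgrid[:d.shape[0],:d.shape[1]]
    P=np.stack([(u-K[0,2])/K[0,0]*d,(v-K[1,2])/K[1,1]*d,d],-1)
    return P@T[:3,:3].T+T[:3,3]
def ray(n,uv,z,p=None,r=None):
    K,T=cam(n,p,r); uv=np.atleast_2d(uv).astype(float)
    D=np.c_[(uv-K[:2,2])/[K[0,0],K[1,1]],np.ones(len(uv))]@T[:3,:3].T
    return T[:3,3]+D*((z-T[2,3])/D[:,2])[:,None]
E
python3 - <<'E'
from h import *
print(ctrl.get_obs(), ctrl.tcp_to_tips)
a,_=snap('scene','s0'); b,_=snap('top','t0')
for n in('scene','top'): print(cam(n))
E
```

```text
pics
{'t': 0.0, 'q': array([ 1.13998143e+00,  5.33602492e-02,  1.61430997e+00,  3.83872179e-05,
        1.47597514e+00, -1.19001645e-01]), 'dq': array([-1.32452222e-04, -3.21054877e-04, -8.70761095e-04,  1.39806763e-03,
       -8.31452490e-05,  4.76654331e-04]), 'effort': array([ 1.64240964e-04, -3.93683481e+01, -3.70174563e+01, -1.29290979e-04,
        7.23894249e-03,  5.08069533e-07]), 'tool_pos': array([0.19148905, 0.59433658, 0.25205132]), 'tool_rot': array([-4.87726513e-01, -3.10289959e+00,  3.08643847e-03]), 'contact_force': array([-0.21236659,  0.49131019,  0.47532867]), 'wrist_torque': array([-0.04477966, -0.01857414,  0.00687869]), 'opening': 0.08535144806067745} 0.022
(array([[395.24653887,   0.        , 274.62595674],
       [  0.        , 395.24653887, 210.02082868],
       [  0.        ,   0.        ,   1.        ]]), array([[-0.83813793,  0.32643583, -0.4369948 ,  1.05440561],
       [ 0.54544806,  0.50650506, -0.66778668,  0.65966853],
       [ 0.00335058, -0.79805531, -0.60257489,  0.72026862],
       [ 0.        ,  0.        ,  0.        ,  1.        ]]))
(array([[535.17361638,   0.        , 280.43978737],
       [  0.        , 535.17361638, 213.6795128 ],
       [  0.        ,   0.        ,   1.        ]]), array([[ 0.0044893 , -0.99334339,  0.11510327,  0.4204544 ],
       [-0.99998541, -0.00411356,  0.00350168, -0.03692097],
       [-0.00300489, -0.11511731, -0.99334736,  1.60915434],
       [ 0.        ,  0.        ,  0.        ,  1.        ]]))
```

View pics/t0.png

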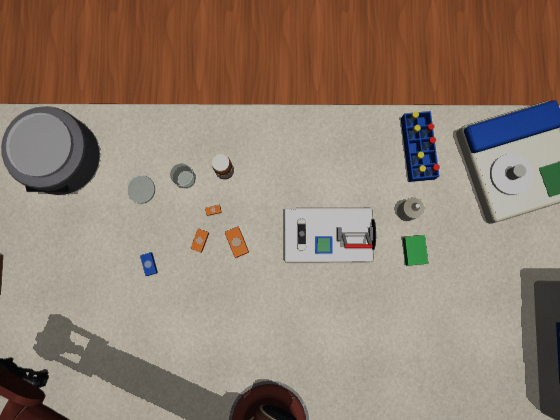

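View pics/s0.png

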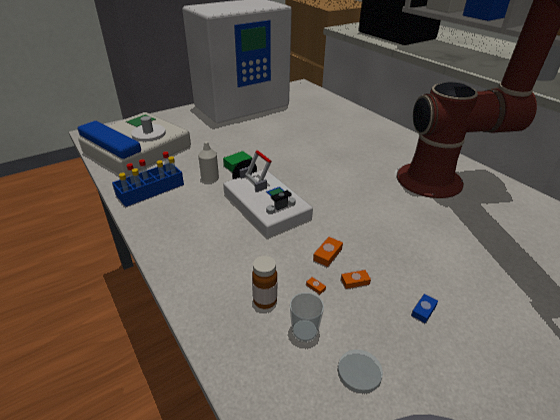

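The top view shows three orange chambers: the small one at (213,210), the middle one at (200,240) and the large one at (236,242). The viewer is around (330,235), with the black stage at (301,234) and the red bar at (357,246). The scene view agrees.

```bash
cat > m.py <<'E'
from h import *
d=np.load('pics/t0.npz'); im=d['im']; D=d['d']; P=pts('top',D)
hsv=cv2.cvtColor(im,cv2.COLOR_RGB2HSV)
o=cv2.inRange(hsv,(5,180,120),(18,255,255))
for c in cv2.findContours(o,cv2.RETR_EXTERNAL,cv2.CHAIN_APPROX_NONE)[0]:
    if cv2.contourArea(c)<15: continue
    (x,y),_,_=r=cv2.minAreaRect(c); print('orange',r, ray('top',(x,y),.02), P[int(y),int(x)])
    b=ray('top',cv2.boxPoints(r),.02)[:,:2]; print(np.linalg.norm(b-np.roll(b,-1,0),axis=1), [np.arctan2(*(b[(i+1)%4]-b[i])[::-1]) for i in (0,1)])
red=cv2.inRange(hsv,(0,150,80),(4,255,255))|cv2.inRange(hsv,(174,150,80),(180,255,255))
red[:,:280]=0;red[:,400:]=0
v,u=np.nonzero(red[:270]); print('red',u.min(),u.max(),v.min(),v.max(),P[v,u].mean(0))
# viewer base top by height
Z=P[...,2]; m=((Z>.036)&(Z<.054)).astype(np.uint8)*255; m[:,:278]=0;m[:,385:]=0;m[:195]=0;m[275:]=0
m=cv2.morphologyEx(m,cv2.MORPH_CLOSE,np.ones((25,25)))
c=max(cv2.findContours(m,cv2.RETR_EXTERNAL,cv2.CHAIN_APPROX_NONE)[0],key=cv2.contourArea)
r=cv2.minAreaRect(c); print('base',r,ray('top',r[0],.045)); b=ray('top',cv2.boxPoints(r),.045); print(b)
m=((Z>.082)&(Z<.1)); m[:,:285]=0;m[:,320:]=0;m[:200]=0;m[270:]=0
v,u=np.nonzero(m); print('stage z',len(u),u.min(),u.max(),v.min(),v.max(),P[v,u].mean(0))
cv2.imwrite('pics/crop.png',cv2.resize(im[195:275,185:385,::-1],None,fx=4,fy=4,interpolation=cv2.INTER_CUBIC))
E
python3 m.py
```

```text
orange ((199.04794311523438, 240.20547485351562), (10.767786026000977, 20.716283798217773), 20.556045532226562) [[0.52418952 0.21034976 0.02      ]] [0.52474866 0.21038304 0.02078883]
[0.06133269 0.03228958 0.06127745 0.03215553] [np.float64(-0.33761314448887636), np.float64(-1.9240914048545363)]
orange ((236.22415161132812, 241.81033325195312), (26.925823211669922, 14.298541069030762), 68.19859313964844) [[0.51989021 0.09970905 0.02      ]] [0.52218533 0.10025819 0.02174795]
[0.04248023 0.0803795  0.04225043 0.08029525] [np.float64(-1.1835118751086111), np.float64(-2.7500025414191636)]
orange ((212.76470947265625, 209.941162109375), (6.724844455718994, 14.100480079650879), 77.47119140625) [[0.61502071 0.17127366 0.02      ]] [0.61849629 0.17430751 0.01479372]
[0.04212721 0.02034238 0.04206707 0.02033111] [np.float64(-1.3456438230110368), np.float64(-2.9075880533340706)]
red 345 371 244 247 [ 0.50339573 -0.24378642  0.14449178]
base ((328.5, 234.5), (53.0, 89.0), 90.0) [[ 0.54090657 -0.17241588  0.045     ]]
[[ 0.61858562 -0.04181929  0.045     ]
 [ 0.61966228 -0.30386096  0.045     ]
 [ 0.4641482  -0.30146462  0.045     ]
 [ 0.46300633 -0.04239859  0.045     ]]
stage z 155 298 305 224 243 [ 0.54058898 -0.09171054  0.09050718]
```

View pics/crop.png

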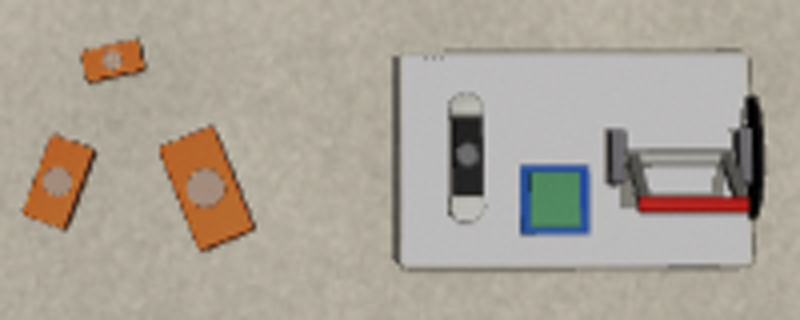

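The crop confirms the middle chamber at crop (58,182). The viewer is nearly square to the robot, with the stage at crop (467,155) and the red bar at crop (695,204). A black disc sits outside the right cheek. I'll write a helper that converts a goal pose into tool-axis deltas.

```bash
cat >> h.py <<'E'
def goal(pos,yang,pitch=0,o=None):
    """remaining deltas (cm, rad about tool z) to pos with tool y at world angle yang, tool down"""
    o=o or ctrl.get_obs(); M=R.from_rotvec(o['tool_rot']).as_matrix()
    y=np.array([np.cos(yang),np.sin(yang),0]); z=np.array([0,0,-1.]); G=np.c_[np.cross(y,z),y,z]
    dr=R.from_matrix(M.T@G).as_rotvec(); dp=M.T@(np.array(pos)-o['tool_pos'])*100
    print('t',round(o['t'],2),'pos',o['tool_pos'].round(4),'rot',dr.round(4),'cm',dp.round(2),'F',o['contact_force'].round(2),'op',round(o['opening'],4))
E
python3 - <<'E'
from h import *
goal([.524,.210,.20],1.233)
E
```

```text
t 0.1 pos [0.1915 0.5944 0.2522] rot [-0.0019 -0.0002  0.026 ] cm [-43.44 -26.37   5.26] F [ 0.58 -0.14 -0.05] op 0.0851
```

>>> jog_arm([
  [0, 0, 0.002, -2.4, -1.46, 0.3, 1],
  [0, 0, 0.002, -2.4, -1.46, 0.3, 1],
  [0, 0, 0.002, -2.4, -1.46, 0.3, 1],
  [0, 0, 0.002, -2.4, -1.46, 0.3, 1],
  [0, 0, 0.002, -2.4, -1.46, 0.3, 1],
  [0, 0, 0.002, -2.4, -1.46, 0.3, 1],
  [0, 0, 0.002, -2.4, -1.46, 0.3, 1],
  [0, 0, 0.002, -2.4, -1.46, 0.3, 1],
  [0, 0, 0.002, -2.4, -1.46, 0.3, 1],
  [0, 0, 0.002, -2.4, -1.46, 0.3, 1],
  [0, 0, 0.002, -2.4, -1.46, 0.3, 1],
  [0, 0, 0.002, -2.4, -1.46, 0.3, 1],
])

```text
t: 1.1
tool_pos: [0.4097, 0.336, 0.2167]
tool_rot: [-0.525, -3.097, 0.001]
contact_force: [0.7, -1.1, 0.0]
opening: 0.0853
```

>>> jog_arm([
  [0, 0, 0.002, -2.4, -1.46, 0.3, 1],
  [0, 0, 0, -2.4, -1.46, 0.3, 1],
  [0, 0, 0, -2.4, -1.46, 0.3, 1],
  [0, 0, 0, -2.4, -1.46, 0.3, 1],
  [0, 0, 0, -2.4, -1.46, 0.3, 1],
  [0, 0, 0, -2.4, -1.46, 0.3, 1],
  [0, 0, 0, 0, 0, 0, 1],
  [0, 0, 0, 0, 0, 0, 1],
  [0, 0, 0, 0, 0, 0, 1],
  [0, 0, 0, 0, 0, 0, 1],
])

```text
t: 1.93
tool_pos: [0.5155, 0.2078, 0.1992]
tool_rot: [-0.526, -3.097, -0.0]
contact_force: [1.0, 0.8, -0.1]
opening: 0.0857
```

```bash
cat > w.py <<'E'
import sys
from h import *
fn,z=sys.argv[1],float(sys.argv[2])
im,D=snap('wrist',fn); f=np.load(f'pics/{fn}.npz'); p,r=f['p'],f['r']
hsv=cv2.cvtColor(im,cv2.COLOR_RGB2HSV)
o=cv2.inRange(hsv,(5,170,70),(18,255,255))
P=pts('wrist',D,p,r)
for c in cv2.findContours(o,cv2.RETR_EXTERNAL,cv2.CHAIN_APPROX_NONE)[0]:
    if cv2.contourArea(c)<400: continue
    # restrict to top face by depth
    m=np.zeros(o.shape,np.uint8); cv2.drawContours(m,[c],-1,255,-1)
    v,u=np.nonzero((m>0)&(abs(P[...,2]-z)<.006))
    if len(u)<200: continue
    q=ray('wrist',np.c_[u,v],z,p,r)[:,:2].astype(np.float32)*1000
    (cx,cy),s,a=cv2.minAreaRect(q); b=cv2.boxPoints(((cx,cy),s,a)); e=b[1]-b[0] if np.linalg.norm(b[1]-b[0])>np.linalg.norm(b[2]-b[1]) else b[2]-b[1]
    print('orange',cx,cy,s,'ang',np.arctan(e[1]/e[0]),'z',np.median(P[v,u,2]))
goal([.524,.210,.20],1.233)
E
python3 w.py w0 .02
```

```text
orange 520.3323974609375 98.26807403564453 (81.74562072753906, 43.79740905761719) ang 0.39545137 z 0.024494846159874295
orange 523.1788940429688 210.09341430664062 (32.207054138183594, 62.6988639831543) ang -0.3406333 z 0.018565454294821176
t 1.98 pos [0.5155 0.2079 0.1993] rot [ 0.0001 -0.0002  0.0014] cm [-0.73  0.48 -0.07] F [-0.73  0.42  0.52] op 0.0857
```

View pics/w0.png

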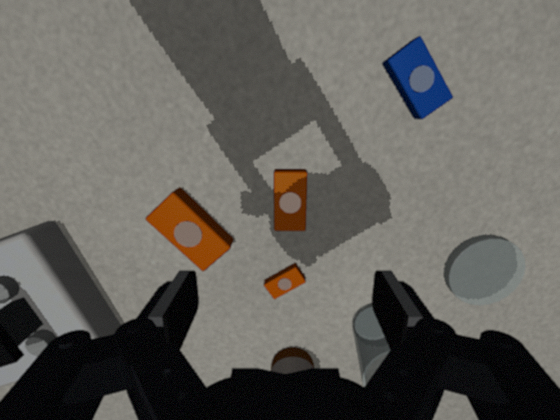

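The middle chamber is between the fingers at (290,200) in the wrist view, and its size reads 63 x 32 mm. I'll descend to grip it.

>>> jog_arm([
  [0, 0, 0.003, -0.65, 0.47, 1, 1],
  [0, 0, 0, 0, 0, 2, 1],
  [0, 0, 0, 0, 0, 2, 1],
  [0, 0, 0, 0, 0, 2, 1],
  [0, 0, 0, 0, 0, 2, 1],
  [0, 0, 0, 0, 0, 2, 1],
  [0, 0, 0, 0, 0, 2, 1],
  [0, 0, 0, 0, 0, 1, 1],
  [0, 0, 0, 0, 0, 0, 1],
  [0, 0, 0, 0, 0, 0, 1],
  [0, 0, 0, 0, 0, 0, 1],
])

```text
t: 2.9
tool_pos: [0.5247, 0.2099, 0.0608]
tool_rot: [0.531, 3.094, 0.002]
contact_force: [0.1, -0.0, -0.3]
opening: 0.0858
```

```bash
python3 -c "
from h import *
goal([.5232,.2101,.024],1.231)"
```

```text
t 2.9 pos [0.5247 0.2099 0.0608] rot [ 0.0013  0.002  -0.0004] cm [ 0.16 -0.03  3.68] F [ 0.09 -0.02 -0.27] op 0.0858
```

>>> jog_arm([
  [0, 0, 0, 0.15, 0, 1.2, 1],
  [0, 0, 0, 0, 0, 1.2, 1],
  [0, 0, 0, 0, 0, 0.8, 1],
  [0, 0, 0, 0, 0, 0.45, 1],
  [0, 0, 0, 0, 0, 0, 1],
  [0, 0, 0, 0, 0, 0, 0],
  [0, 0, 0, 0, 0, 0, 0],
  [0, 0, 0, 0, 0, 0, 0],
  [0, 0, 0, 0, 0, 0, 0],
  [0, 0, 0, 0, 0, 0, 0],
  [0, 0, 0, 0, 0, 0, 0],
  [0, 0, 0, 0, 0, 0, 0],
], grip_force=30)

```text
t: 3.9
tool_pos: [0.523, 0.2099, 0.0235]
tool_rot: [0.532, 3.095, 0.001]
contact_force: [0.5, -0.4, 2.6]
opening: 0.0335
```

>>> jog_arm([
  [0, 0, 0, 0, 0, 0, 0],
  [0, 0, 0, 0, 0, 0, 0],
  [0, 0, 0, 0, 0, 0, 0],
  [0, 0, 0, 0, 0, 0, 0],
])

```text
t: 4.23
tool_pos: [0.523, 0.21, 0.0235]
tool_rot: [0.532, 3.095, 0.001]
contact_force: [-0.1, -0.3, 5.4]
opening: 0.0336
```

```bash
python3 -c "
from h import *
goal([.5406,-.0917,.2],np.pi/2)"
```

```text
t 4.23 pos [0.523  0.21   0.0235] rot [ 0.0005  0.0012 -0.3407] cm [-11.76 -27.83 -17.66] F [-0.15 -0.35  5.39] op 0.0336
```

Gripped at 33.6 mm. I'll lift it and check the hold.

>>> jog_arm([
  [0, 0, 0, 0, 0, -0.5, 0],
  [0, 0, 0, 0, 0, -1.5, 0],
  [0, 0, 0, 0, 0, -2, 0],
  [0, 0, 0, 0, 0, -2, 0],
  [0, 0, 0, 0, 0, -2, 0],
  [0, 0, 0, 0, 0, -2, 0],
  [0, 0, 0, 0, 0, -2, 0],
  [0, 0, 0, 0, 0, -2, 0],
  [0, 0, 0, 0, 0, -2, 0],
  [0, 0, 0, 0, 0, -1.6, 0],
  [0, 0, 0, 0, 0, 0, 0],
  [0, 0, 0, 0, 0, 0, 0],
])

```text
t: 5.23
tool_pos: [0.5223, 0.2098, 0.1988]
tool_rot: [0.533, 3.096, 0.0]
contact_force: [-0.8, -0.7, -2.2]
opening: 0.0336
```

>>> jog_arm([
  [0, 0, -0.085, 0, 0, 0, 0],
  [0, 0, -0.085, 0, 0, 0, 0],
  [0, 0, -0.085, 0, 0, 0, 0],
  [0, 0, -0.085, 0, 0, 0, 0],
  [0, 0, 0, 0, 0, 0, 0],
  [0, 0, 0, 0, 0, 0, 0],
])

```text
t: 5.73
tool_pos: [0.5213, 0.2095, 0.1965]
tool_rot: [-0.005, -3.138, 0.001]
contact_force: [1.1, 0.2, -1.1]
opening: 0.0333
```

```bash
python3 -c "
from h import *
goal([.5406,-.0917,.2],np.pi/2)
"; python3 w.py w1 .196
```

```text
t 5.73 pos [0.5213 0.2095 0.1965] rot [-0.0009 -0.0036 -0.003 ] cm [ -2.02 -30.11  -0.33] F [ 1.14  0.23 -1.11] op 0.0333
orange 518.6193237304688 209.32070922851562 (31.73138999938965, 60.35723876953125) ang -0.0015122974 z 0.19148573542504238
t 5.78 pos [0.5215 0.2096 0.197 ] rot [-0.0012 -0.0027  0.335 ] cm [-0.24  0.04 -0.3 ] F [ 0.15 -0.36 -2.2 ] op 0.0334
```

View pics/w1.png

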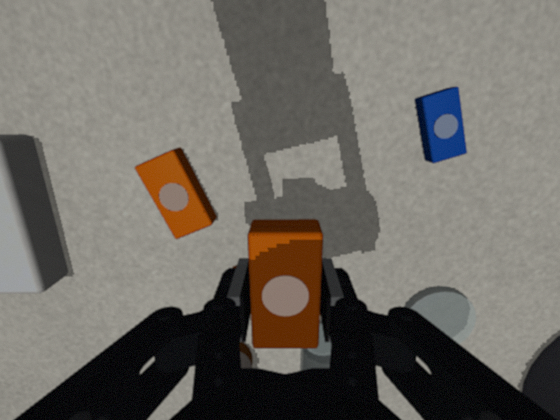

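The chamber is held squarely between the fingers at (285,285). Next I'll move past the stage so the wrist camera can look back at it.

>>> jog_arm([
  [0, 0, 0, -0.7, -2.5, -0.45, 0],
  [0, 0, 0, -0.7, -2.5, -0.45, 0],
  [0, 0, 0, -0.7, -2.5, -0.45, 0],
  [0, 0, 0, -0.7, -2.5, -0.45, 0],
  [0, 0, 0, -0.7, -2.5, -0.45, 0],
  [0, 0, 0, -0.7, -2.5, -0.45, 0],
  [0, 0, 0, -0.7, -2.5, -0.45, 0],
  [0, 0, 0, -0.7, -2.5, -0.45, 0],
  [0, 0, 0, -0.7, -2.5, -0.45, 0],
  [0, 0, 0, -0.7, -2.5, -0.45, 0],
  [0, 0, 0, -0.7, -2.5, -0.45, 0],
  [0, 0, 0, -0.7, -2.5, -0.45, 0],
])

```text
t: 6.78
tool_pos: [0.6061, -0.0915, 0.2522]
tool_rot: [-0.004, -3.14, -0.001]
contact_force: [-0.3, -0.1, -1.0]
opening: 0.0332
```

>>> jog_arm([
  [0, 0, 0, 0, 0, 0, 0],
  [0, 0, 0, 0, 0, 0, 0],
  [0, 0, 0, 0, 0, 0, 0],
  [0, 0, 0, 0, 0, 0, 0],
  [0, 0, 0, 0, 0, 0, 0],
])

```text
t: 7.2
tool_pos: [0.6058, -0.0892, 0.2523]
tool_rot: [0.0, -3.141, -0.001]
contact_force: [-0.5, -0.3, -1.6]
opening: 0.033
```

Run:
```python
from h import *
snap('wrist','w2'); goal([.5406,-.0917,.2],np.pi/2)
for fn in('w1','w2'):
    f=np.load(f'pics/{fn}.npz'); im,D,p,r=f['im'],f['d'],f['p'],f['r']; P=pts('wrist',D,p,r)
    M=R.from_rotvec(r).as_matrix(); L=(P-p)@M   # tool frame
    hsv=cv2.cvtColor(im,cv2.COLOR_RGB2HSV); o=cv2.inRange(hsv,(5,170,60),(18,255,255))>0
    near=o&(D<.25)&(D>0)
    v,u=np.nonzero(near); print(fn,u.min(),u.max(),v.min(),v.max())
    for c in (270,285,300):
        k=np.nonzero(near[:,c])[0]; print(c,[(i,L[i,c].round(4).tolist()) for i in list(k[:24:4])+[k[-1]]])
```

```text
t 7.25 pos [ 0.6059 -0.0893  0.2524] rot [ 0.0002 -0.0005  0.0002] cm [ 6.53 -0.24  5.25] F [ 0.15  0.07 -0.99] op 0.0335
w1 248 322 220 347
270 [(np.int64(220), [0.0303, -0.0075, 0.0215]), (np.int64(224), [0.0301, -0.0073, 0.0164]), (np.int64(228), [0.0297, -0.0071, 0.0122]), (np.int64(232), [0.0299, -0.0068, 0.0068]), (np.int64(236), [0.0288, -0.0067, 0.0049]), (np.int64(240), [0.0266, -0.0068, 0.0054]), (np.int64(346), [-0.0315, -0.0076, 0.0055])]
285 [(np.int64(220), [0.0301, -0.0001, 0.022]), (np.int64(224), [0.0303, -0.0001, 0.0159]), (np.int64(228), [0.0298, -0.0001, 0.0121]), (np.int64(232), [0.0298, -0.0001, 0.007]), (np.int64(236), [0.0284, -0.0001, 0.0058]), (np.int64(240), [0.0272, -0.0001, 0.0043]), (np.int64(346), [-0.031, -0.0001, 0.005])]
300 [(np.int64(220), [0.0303, 0.0072, 0.0214]), (np.int64(224), [0.0303, 0.007, 0.0159]), (np.int64(228), [0.0302, 0.0067, 0.0109]), (np.int64(232), [0.03, 0.0065, 0.0067]), (np.int64(236), [0.0287, 0.0065, 0.0052]), (np.int64(240), [0.0266, 0.0065, 0.0056]), (np.int64(346), [-0.0315, 0.0075, 0.0056])]
w2 249 322 220 347
270 [(np.int
[... 214 characters left out ...]
int64(244), [0.0252, -0.0068, 0.0043]), (np.int64(346), [-0.0312, -0.0076, 0.0052])]
285 [(np.int64(220), [0.0304, -0.0001, 0.0211]), (np.int64(224), [0.0298, -0.0001, 0.0171]), (np.int64(228), [0.0301, -0.0001, 0.0113]), (np.int64(232), [0.03, -0.0001, 0.0065]), (np.int64(236), [0.0288, -0.0001, 0.0049]), (np.int64(240), [0.027, -0.0001, 0.0047]), (np.int64(346), [-0.0313, -0.0001, 0.0053])]
300 [(np.int64(221), [0.0301, 0.0072, 0.0206]), (np.int64(225), [0.0304, 0.0069, 0.0143]), (np.int64(229), [0.0298, 0.0067, 0.0107]), (np.int64(233), [0.03, 0.0065, 0.0055]), (np.int64(237), [0.0284, 0.0065, 0.0048]), (np.int64(241), [0.0263, 0.0065, 0.0052]), (np.int64(346), [-0.0317, 0.0075, 0.0057])]
```

View pics/w2.png

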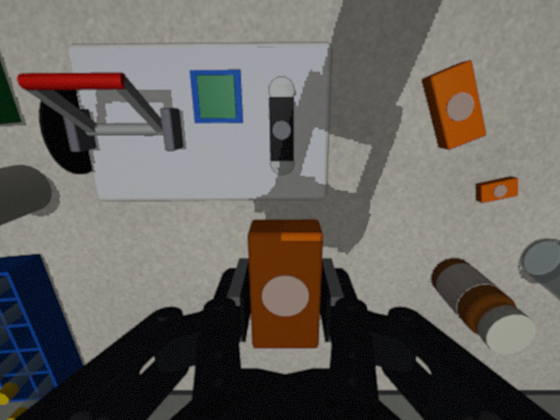

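The stage is the black strip at columns 270–294, rows 97–161. The red bar runs from (22,80) to (123,80), and the base edges run along the image axes. I'll measure these from this picture and cross-check against the top camera.

Run:
```python
from h import *
f=np.load('pics/w2.npz'); im,D,p,r=f['im'],f['d'],f['p'],f['r']; P=pts('wrist',D,p,r)
g=im.max(2)
def rect(n,m,z,pr=()):
    m=m.astype(np.uint8); v,u=np.nonzero(m); c=max(cv2.findContours(m,0,cv2.CHAIN_APPROX_NONE)[0],key=cv2.contourArea)
    q=(ray(n,c[:,0].astype(float),z,*pr)[:,:2]*1000).astype(np.float32); print(n,cv2.minAreaRect(q),'px',u.min(),u.max(),v.min(),v.max())
Z=P[...,2]
m=np.zeros(g.shape,bool); m[85:175,255:310]=True
s=m&(abs(Z-.09)<.012); print('stage z',np.median(Z[s]), s.sum()); rect('wrist',s,.09,(p,r))
rect('wrist',cv2.morphologyEx((m&(g<60)&(Z>.075)).astype(np.uint8),cv2.MORPH_CLOSE,np.ones((9,9))),.09,(p,r))
t=np.load('pics/t0.npz'); Pt=pts('top',t['d']); mt=np.zeros(g.shape,bool); mt[215:255,290:312]=True
rect('top',mt&(abs(Pt[...,2]-.09)<.012),.09)
for a,b in(((345,0),(345,0)),): pass
# base edges wrist (white top z .045) left/right/near/far
B=abs(Z-.045)<.008
for rr in (60,75,170,190):
    k=np.nonzero(B[rr,60:345])[0]+60; print('row',rr,ray('wrist',[[k[0],rr],[k[-1],rr]],.045,p,r)[:,:2].round(4).tolist())
for cc in (150,200,245):
    k=np.nonzero(B[30:215,cc])[0]+30; print('col',cc,ray('wrist',[[cc,k[0]],[cc,k[-1]]],.045,p,r)[:,:2].round(4).tolist())
hsv=cv2.cvtColor(im,cv2.COLOR_RGB2HSV); red=((hsv[...,0]<5)|(hsv[...,0]>174))&(hsv[...,1]>150)&(hsv[...,2]>70); red[120:]=0;red[:,160:]=0
v,u=np.nonzero(red); print('red top z',np.percentile(Z[red],[5,50,95]),u.min(),u.max(),v.min(),v.max())
rect('wrist',red,.13,(p,r))
for x,y in((72,130),(172,130)): 
    w=P[y-4:y+5,x-4:x+5].reshape(-1,3); print('cheek',np.median(w,0))
ch=(Z>.064)&(Z<.082); ch[:,:60]=0; ch[:,190:]=0;ch[:100]=0;ch[165:]=0
v,u=np.nonzero(ch&(u is not None)); k=P[v,u]; print('cheeks y',np.percentile(k[:,1],[1,20,50,80,99]),'x',np.percentile(k[:,0],[1,50,99]))
```

```text
stage z 0.08852352122611973 1600
wrist ((540.8175659179688, -92.99369049072266), (55.372859954833984, 21.791107177734375), 0.4735223948955536) px 268 293 97 161
wrist ((540.43896484375, -92.39466857910156), (54.31649398803711, 20.544851303100586), 0.5368783473968506) px 270 293 97 160
top ((540.0205078125, -91.7585678100586), (54.25697708129883, 19.954044342041016), 0.04081844538450241) px 298 305 224 243
row 60 [[0.478, -0.2994], [0.4777, -0.0447]]
row 75 [[0.4913, -0.2464], [0.491, -0.0451]]
row 170 [[0.5853, -0.3028], [0.585, -0.0438]]
row 190 [[0.6075, -0.2985], [0.6073, -0.044]]
col 150 [[0.4641, -0.2181], [0.62, -0.2397]]
col 200 [[0.4632, -0.1703], [0.6188, -0.1838]]
col 245 [[0.4632, -0.1274], [0.6188, -0.1337]]
red top z [0.12651855 0.1287322  0.13038213] 17 123 73 89
wrist ((504.1142578125, -246.4269256591797), (10.349010467529297, 76.072509765625), 0.7484809756278992) px 17 123 73 89
cheek [ 0.54200649 -0.29126263  0.07207567]
cheek [ 0.54199475 -0.1974096   0.07010945]
cheeks y [-0.29973779 -0.29808288 -0.27937992 -0.20213098 -0.19676557] x [0.52301317 0.54202223 0.57319679]
```

>>> jog_arm([
  [0, 0, 0, 1.1, -0.06, 0, 0],
  [0, 0, 0, 1.1, -0.06, 0, 0],
  [0, 0, 0, 1.1, -0.06, 1, 0],
  [0, 0, 0, 1.1, -0.06, 1.5, 0],
  [0, 0, 0, 1.1, -0.06, 1.5, 0],
  [0, 0, 0, 1.1, -0.04, 1.5, 0],
  [0, 0, 0, 0, 0, 1.5, 0],
  [0, 0, 0, 0, 0, 1.5, 0],
  [0, 0, 0, 0, 0, 1.5, 0],
  [0, 0, 0, 0, 0, 1, 0],
  [0, 0, 0, 0, 0, 0.7, 0],
  [0, 0, 0, 0, 0, 0, 0],
])

```text
t: 8.25
tool_pos: [0.5392, -0.093, 0.134]
tool_rot: [-0.001, -3.139, -0.001]
contact_force: [-0.3, 0.3, -0.9]
opening: 0.0333
```

>>> jog_arm([
  [0, 0, 0, 0, 0, 0, 0],
  [0, 0, 0, 0, 0, 0, 0],
  [0, 0, 0, 0, 0, 0, 0],
  [0, 0, 0, 0, 0, 0, 0],
  [0, 0, 0, 0, 0, 0, 0],
])

```text
t: 8.67
tool_pos: [0.5406, -0.0938, 0.1366]
tool_rot: [0.001, 3.14, -0.001]
contact_force: [0.4, 0.7, -1.6]
opening: 0.033
```

```bash
python3 -c "
from h import *
goal([.54,-.0927,.115],np.pi/2+.006)"
```

```text
t 8.67 pos [ 0.5406 -0.0938  0.1366] rot [-0.0004  0.0012 -0.0068] cm [0.06 0.11 2.16] F [ 0.37  0.67 -1.59] op 0.033
```

Now a slow descent, correcting x and y on the way.

>>> jog_arm([
  [0, 0, -0.006, 0.06, 0.11, 0.4, 0],
  [0, 0, 0, 0, 0, 0.5, 0],
  [0, 0, 0, 0, 0, 0.4, 0],
  [0, 0, 0, 0, 0, 0.3, 0],
  [0, 0, 0, 0, 0, 0.2, 0],
  [0, 0, 0, 0, 0, 0.1, 0],
  [0, 0, 0, 0, 0, 0, 0],
  [0, 0, 0, 0, 0, 0, 0],
  [0, 0, 0, 0, 0, 0, 0],
  [0, 0, 0, 0, 0, 0, 0],
])

```text
t: 9.5
tool_pos: [0.5398, -0.0926, 0.1171]
tool_rot: [-0.008, 3.141, -0.0]
contact_force: [-0.4, 1.0, -0.9]
opening: 0.0336
```

```bash
python3 -c "
from h import *
goal([.54,-.0927,.113],np.pi/2+.006)
a,b=snap('scene','s1')
i=a[150:250,200:330,::-1]; cv2.imwrite('pics/s1c.png',cv2.resize(i,None,fx=5,fy=5,interpolation=cv2.INTER_CUBIC))
goal([.54,-.0927,.113],np.pi/2+.006)"
```

```text
t 9.5 pos [ 0.5398 -0.0926  0.1171] rot [-0.0002  0.0005 -0.0008] cm [-0.02 -0.01  0.41] F [-0.41  0.99 -0.93] op 0.0336
t 9.55 pos [ 0.5398 -0.0926  0.1171] rot [-0.0001  0.0005 -0.0008] cm [-0.02 -0.01  0.41] F [-0.06  0.67 -1.1 ] op 0.0335
```

View pics/s1c.png

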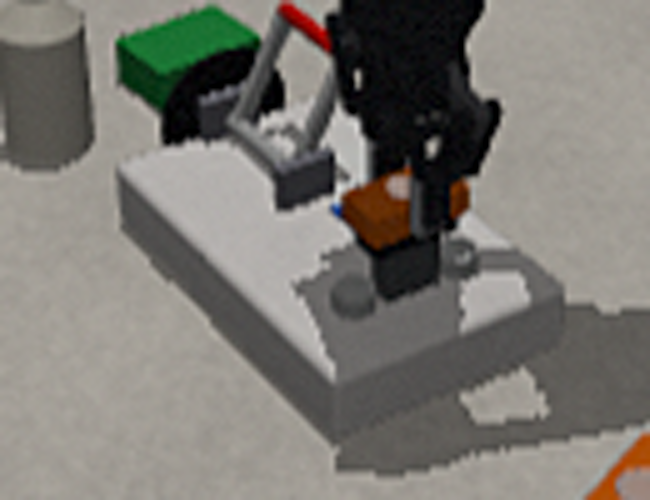

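The chamber is just over the stage at crop (400,210), well centred on the post and clear of the lever. I'll creep down, watching the force.

>>> jog_arm([
  [0, 0, 0, 0, 0, 0.1, 0],
  [0, 0, 0, 0, 0, 0.08, 0],
  [0, 0, 0, 0, 0, 0.05, 0],
  [0, 0, 0, 0, 0, 0, 0],
  [0, 0, 0, 0, 0, 0, 0],
])

```text
t: 9.97
tool_pos: [0.5395, -0.0925, 0.1144]
tool_rot: [0.008, -3.141, -0.0]
contact_force: [-0.2, 0.4, -1.5]
opening: 0.0329
```

>>> jog_arm([
  [0, 0, 0, 0, 0, 0.05, 0],
  [0, 0, 0, 0, 0, 0.03, 0],
  [0, 0, 0, 0, 0, 0, 0],
  [0, 0, 0, 0, 0, 0, 0],
])

```text
t: 10.3
tool_pos: [0.5395, -0.0925, 0.1137]
tool_rot: [0.008, -3.142, -0.0]
contact_force: [0.7, 0.2, -1.1]
opening: 0.0333
```

>>> jog_arm([
  [0, 0, 0, 0, 0, 0.05, 0],
  [0, 0, 0, 0, 0, 0, 0],
  [0, 0, 0, 0, 0, 0, 0],
  [0, 0, 0, 0, 0, 0, 0],
])

```text
t: 10.63
tool_pos: [0.5397, -0.0926, 0.1135]
tool_rot: [-0.008, 3.141, -0.0]
contact_force: [-0.8, 0.0, 1.2]
opening: 0.0333
```

>>> jog_arm([
  [0, 0, 0, 0, 0, 0.03, 0],
  [0, 0, 0, 0, 0, 0, 0],
  [0, 0, 0, 0, 0, 0, 0],
  [0, 0, 0, 0, 0, 0, 0],
])

```text
t: 10.97
tool_pos: [0.5397, -0.0926, 0.1135]
tool_rot: [-0.008, 3.142, -0.0]
contact_force: [-3.9, 0.7, 5.3]
opening: 0.0331
```

Contact was made at about 5 N. I'll open in steps.

>>> jog_arm([
  [0, 0, 0, 0, 0, 0, 0.42],
  [0, 0, 0, 0, 0, 0, 0.45],
  [0, 0, 0, 0, 0, 0, 0.5],
  [0, 0, 0, 0, 0, 0, 0.55],
  [0, 0, 0, 0, 0, 0, 0.6],
  [0, 0, 0, 0, 0, 0, 0.65],
  [0, 0, 0, 0, 0, 0, 0.65],
  [0, 0, 0, 0, 0, 0, 0.65],
  [0, 0, 0, 0, 0, 0, 0.65],
  [0, 0, 0, 0, 0, 0, 0.65],
  [0, 0, 0, 0, 0, 0, 0.65],
  [0, 0, 0, 0, 0, 0, 0.65],
])

```text
t: 11.97
tool_pos: [0.5396, -0.0925, 0.1129]
tool_rot: [-0.008, 3.142, -0.0]
contact_force: [-0.1, -0.4, -0.3]
opening: 0.0556
```

>>> jog_arm([
  [0, 0, 0, 0, 0, -0.3, 0.65],
  [0, 0, 0, 0, 0, -0.7, 0.65],
  [0, 0, 0, 0, 0, -1, 0.65],
  [0, 0, 0, 0, 0, -2, 0.65],
  [0, 0, 0, 0, 0, -2, 0.65],
  [0, 0, 0, 0, 0, -2, 0.65],
  [0, 0, 0, 0, 0, -2, 0.65],
  [0, 0, 0, 0, 0, -2, 0.65],
  [0, 0, 0, 0, 0, -1, 0.65],
  [0, 0, 0, 0, 0, 0, 0.65],
  [0, 0, 0, 0, 0, 0, 0.65],
  [0, 0, 0, 0, 0, 0, 0.65],
])

```text
t: 12.97
tool_pos: [0.539, -0.0923, 0.2416]
tool_rot: [0.008, -3.14, -0.001]
contact_force: [0.2, 0.4, 0.3]
opening: 0.0554
```

```bash
python3 w.py w3 .11; python3 -c "
from h import *
goal([.5405,-.0927,.2],np.pi/2+.006)"
```

```text
orange 539.623779296875 -92.75401306152344 (60.899009704589844, 32.03683853149414) ang 0.0056353477 z 0.10854627922588267
t 13.02 pos [ 0.5388 -0.0923  0.2411] rot [ 0.0004 -0.0028  0.343 ] cm [ 1.31 30.23  4.14] F [0.18 0.06 0.05] op 0.0554
t 13.02 pos [ 0.5388 -0.0923  0.2411] rot [ 0.0009 -0.0027 -0.0008] cm [-0.18 -0.05  4.11] F [0.18 0.06 0.05] op 0.0554
```

View pics/w3.png

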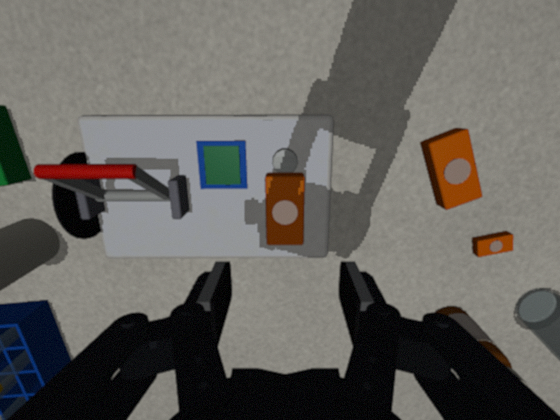

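The chamber rests at (539.6, -92.8) mm, against the stage centre at about (540.4, -92.5), with yaw matching. It appears at (285,210) in the picture, and the bar at (36–134,172).

Next I'll push the bar with the closed fingers from the robot side. The jaws stay along y, so no turn is needed, and the closed pair is about 29 mm wide inside the 60 mm gap.

>>> jog_arm([
  [0, 0, 0, 0.74, -1.53, 0, 0],
  [0, 0, 0, 0.74, -1.53, 0, 0],
  [0, 0, 0, 0.74, -1.53, 0, 0],
  [0, 0, 0, 0.74, -1.53, 0, 0],
  [0, 0, 0, 0.74, -1.53, 0, 0],
  [0, 0, 0, 0.74, -1.53, 0, 0],
  [0, 0, 0, 0.74, -1.53, 0, 0],
  [0, 0, 0, 0.74, -1.53, 0, 0],
  [0, 0, 0, 0.74, -1.53, 0, 0],
  [0, 0, 0, 0.74, -1.53, 0, 0],
  [0, 0, 0, 0, 0, 0, 0],
  [0, 0, 0, 0, 0, 0, 0],
])

```text
t: 14.02
tool_pos: [0.4657, -0.2459, 0.2414]
tool_rot: [0.006, -3.14, -0.003]
contact_force: [0.6, -0.5, -0.2]
opening: -0.0002
```

>>> jog_arm([
  [0, 0, 0, 0, 0, 0, 0],
  [0, 0, 0, 0, 0, 0, 0],
  [0, 0, 0, 0, 0, 0, 0],
  [0, 0, 0, 0, 0, 0, 0],
])

```text
t: 14.35
tool_pos: [0.4666, -0.2453, 0.2428]
tool_rot: [0.01, -3.142, -0.0]
contact_force: [0.4, 0.4, -0.1]
opening: 0.0001
```

```bash
python3 -c "
from h import *
goal([.468,-.245,.127],np.pi/2+.006)"
```

```text
t 14.35 pos [ 0.4666 -0.2453  0.2428] rot [ 0.0002 -0.0001  0.0002] cm [-0.14  0.03 11.58] F [ 0.45  0.44 -0.12] op 0.0001
```

>>> jog_arm([
  [0, 0, 0, 0, 0, 1.5, 0],
  [0, 0, 0, 0, 0, 1.5, 0],
  [0, 0, 0, 0, 0, 1.5, 0],
  [0, 0, 0, 0, 0, 1.5, 0],
  [0, 0, 0, 0, 0, 1.5, 0],
  [0, 0, 0, 0, 0, 1.5, 0],
  [0, 0, 0, 0, 0, 1.5, 0],
  [0, 0, 0, 0, 0, 1.1, 0],
  [0, 0, 0, 0, 0, 0, 0],
  [0, 0, 0, 0, 0, 0, 0],
  [0, 0, 0, 0, 0, 0, 0],
  [0, 0, 0, 0, 0, 0, 0],
])

```text
t: 15.35
tool_pos: [0.4671, -0.2464, 0.1283]
tool_rot: [-0.008, 3.14, -0.002]
contact_force: [0.4, 0.2, -0.4]
opening: 0.0002
```

>>> jog_arm([
  [0, 0, 0, -0.3, 0, 0, 0],
  [0, 0, 0, -0.3, 0, 0, 0],
  [0, 0, 0, -0.3, 0, 0, 0],
  [0, 0, 0, -0.2, 0, 0, 0],
  [0, 0, 0, 0, 0, 0, 0],
  [0, 0, 0, 0, 0, 0, 0],
  [0, 0, 0, 0, 0, 0, 0],
])

```text
t: 15.93
tool_pos: [0.4773, -0.2458, 0.1268]
tool_rot: [0.008, -3.141, -0.0]
contact_force: [-0.5, 0.2, 1.0]
opening: -0.0001
```

```bash
cat > l.py <<'E'
import sys
from h import *
fn=sys.argv[1]
goal([.468,-.245,.127],np.pi/2+.006)
for n in('scene','top'):
    im,D=snap(n,fn+n); P=pts(n,D)
    hsv=cv2.cvtColor(im,cv2.COLOR_RGB2HSV); red=((hsv[...,0]<5)|(hsv[...,0]>174))&(hsv[...,1]>150)&(hsv[...,2]>60)
    red&=(abs(P[...,0]-.53)<.09)&(abs(P[...,1]+.245)<.06)&(P[...,2]>.08)&(P[...,2]<.17)
    v,u=np.nonzero(red); k=P[red]; print(n,len(k),np.median(k,0).round(4) if len(k) else '',u.min(),u.max(),v.min(),v.max(),'theta~',.5+np.arctan2(np.median(k[:,0])-.5424,np.median(k[:,2])-.055) )
E
python3 l.py l0
```

```text
t 15.93 pos [ 0.4773 -0.2458  0.1268] rot [ 0.0001 -0.0002 -0.0007] cm [ 0.93  0.09 -0.02] F [-0.48  0.22  0.97] op -0.0001
scene 51 [ 0.5068 -0.2414  0.1278] 256 271 151 162 theta~ 0.04585470157192778Traceback (most recent call last):
  File "l.py", line 9, in <module>
    v,u=np.nonzero(red); k=P[red]; print(n,len(k),np.median(k,0).round(4) if len(k) else '',u.min(),u.max(),v.min(),v.max(),'theta~',.5+np.arctan2(np.median(k[:,0])-.5424,np.median(k[:,2])-.055) )
                                                                                            ~~~~~^^
    return umr_minimum(a, axis, None, out, keepdims, initial, where)
ValueError: zero-size array to reduction operation minimum which has no identity
```

The top camera is occluded, so the scene camera and touch will guide me. I'll feel for the bar, expected near x = 0.487.

>>> jog_arm([
  [0, 0, 0, -0.2, 0, 0, 0],
  [0, 0, 0, -0.2, 0, 0, 0],
  [0, 0, 0, -0.2, 0, 0, 0],
  [0, 0, 0, 0, 0, 0, 0],
  [0, 0, 0, 0, 0, 0, 0],
])

```text
t: 16.45
tool_pos: [0.4835, -0.2458, 0.1269]
tool_rot: [0.008, -3.141, -0.0]
contact_force: [-0.2, 0.0, 0.1]
opening: 0.0005
```

>>> jog_arm([
  [0, 0, 0, -0.1, 0, 0, 0],
  [0, 0, 0, -0.1, 0, 0, 0],
  [0, 0, 0, 0, 0, 0, 0],
  [0, 0, 0, 0, 0, 0, 0],
])

```text
t: 16.78
tool_pos: [0.4854, -0.2458, 0.1269]
tool_rot: [0.008, -3.142, -0.0]
contact_force: [-0.5, -0.0, -0.1]
opening: 0.0003
```

>>> jog_arm([
  [0, 0, 0, -0.1, 0, 0, 0],
  [0, 0, 0, -0.1, 0, 0, 0],
  [0, 0, 0, 0, 0, 0, 0],
  [0, 0, 0, 0, 0, 0, 0],
])

```text
t: 17.12
tool_pos: [0.4866, -0.2458, 0.1268]
tool_rot: [0.008, -3.139, -0.0]
contact_force: [-5.5, 0.6, 3.1]
opening: -0.0
```

>>> jog_arm([
  [0, 0, 0, -0.1, 0, 0, 0],
  [0, 0, 0, -0.1, 0, 0, 0],
  [0, 0, 0, 0, 0, 0, 0],
  [0, 0, 0, 0, 0, 0, 0],
])

```text
t: 17.45
tool_pos: [0.4877, -0.2458, 0.1273]
tool_rot: [0.008, -3.137, -0.001]
contact_force: [-10.6, 1.0, 6.6]
opening: -0.0002
```

Contact came at x ≈ 0.4863, where θ is about 0. Geometry puts θ = 0.6 at +46.4 mm, so TCP x ≈ 0.5327. I'll follow the arc upwards as I push, to limit slip.

>>> jog_arm([
  [0, 0, 0, -0.15, 0, -0.12, 0],
  [0, 0, 0, -0.2, 0, -0.1, 0],
  [0, 0, 0, -0.2, 0, -0.09, 0],
  [0, 0, 0, -0.2, 0, -0.08, 0],
  [0, 0, 0, -0.2, 0, -0.07, 0],
  [0, 0, 0, -0.2, 0, -0.06, 0],
  [0, 0, 0, -0.2, 0, -0.06, 0],
  [0, 0, 0, 0, 0, 0, 0],
  [0, 0, 0, 0, 0, 0, 0],
])

```text
t: 18.2
tool_pos: [0.5021, -0.2459, 0.1332]
tool_rot: [0.009, -3.139, 0.0]
contact_force: [-7.8, -0.6, 6.3]
opening: 0.0001
```

>>> jog_arm([
  [0, 0, 0, -0.2, 0, -0.05, 0],
  [0, 0, 0, -0.2, 0, -0.04, 0],
  [0, 0, 0, -0.2, 0, -0.04, 0],
  [0, 0, 0, -0.2, 0, -0.04, 0],
  [0, 0, 0, -0.2, 0, -0.03, 0],
  [0, 0, 0, -0.2, 0, -0.03, 0],
  [0, 0, 0, -0.2, 0, -0.02, 0],
  [0, 0, 0, 0, 0, 0, 0],
  [0, 0, 0, 0, 0, 0, 0],
])

```text
t: 18.95
tool_pos: [0.5167, -0.2458, 0.1355]
tool_rot: [0.008, -3.14, 0.001]
contact_force: [-5.4, -1.3, 4.7]
opening: -0.0
```

```bash
sed -i "s/('scene','top')/('scene',)/" l.py; python3 l.py l1
```

```text
t 18.95 pos [ 0.5167 -0.2458  0.1355] rot [-0.0003 -0.0012 -0.0006] cm [4.87 0.11 0.85] F [-5.44 -1.27  4.71] op -0.0
scene 53 [ 0.5375 -0.2383  0.1376] 247 262 151 162 theta~ 0.44043311446811195
```

Prediction gives θ = 0.40, and the camera gives 0.44 less its rest bias of 0.046, so 0.394. They agree, and I'll continue.

>>> jog_arm([
  [0, 0, 0, -0.15, 0, -0.02, 0],
  [0, 0, 0, -0.15, 0, -0.02, 0],
  [0, 0, 0, -0.15, 0, -0.02, 0],
  [0, 0, 0, -0.15, 0, -0.01, 0],
  [0, 0, 0, -0.15, 0, 0, 0],
  [0, 0, 0, -0.15, 0, 0, 0],
  [0, 0, 0, -0.15, 0, 0, 0],
  [0, 0, 0, -0.1, 0, 0, 0],
  [0, 0, 0, 0, 0, 0, 0],
  [0, 0, 0, 0, 0, 0, 0],
  [0, 0, 0, 0, 0, 0, 0],
  [0, 0, 0, 0, 0, 0, 0],
])

```text
t: 20.0
tool_pos: [0.5283, -0.2457, 0.1359]
tool_rot: [0.008, -3.142, 0.0]
contact_force: [-3.3, -1.1, 2.7]
opening: -0.0001
```

```bash
python3 l.py l2
```

```text
t 20.0 pos [ 0.5283 -0.2457  0.1359] rot [-0.0001 -0.     -0.0009] cm [6.03 0.1  0.89] F [-3.28 -1.11  2.73] op -0.0001
scene 59 [ 0.5495 -0.2379  0.1376] 244 258 152 163 theta~ 0.5853825941021716
```

>>> jog_arm([
  [0, 0, 0, -0.1, 0, 0, 0],
  [0, 0, 0, -0.1, 0, 0, 0],
  [0, 0, 0, -0.1, 0, 0, 0],
  [0, 0, 0, -0.1, 0, 0, 0],
  [0, 0, 0, -0.05, 0, 0, 0],
  [0, 0, 0, 0, 0, 0, 0],
  [0, 0, 0, 0, 0, 0, 0],
  [0, 0, 0, 0, 0, 0, 0],
  [0, 0, 0, 0, 0, 0, 0],
  [0, 0, 0, 0, 0, 0, 0],
  [0, 0, 0, 0, 0, 0, 0],
  [0, 0, 0, 0, 0, 0, 0],
])

```text
t: 21.05
tool_pos: [0.5326, -0.2456, 0.1358]
tool_rot: [0.008, -3.14, -0.0]
contact_force: [-5.5, -0.5, 3.9]
opening: -0.0002
```

```bash
python3 l.py l3; python3 -c "
from h import *
f=np.load('pics/l3scene.npz'); cv2.imwrite('pics/l3c.png',cv2.resize(f['im'][140:250,200:330,::-1],None,fx=5,fy=5,interpolation=cv2.INTER_CUBIC))
P=pts('scene',f['d']); hsv=cv2.cvtColor(f['im'],cv2.COLOR_RGB2HSV); m=(cv2.inRange(hsv,(5,150,50),(18,255,255))>0)&(P[...,2]>.106)&(P[...,2]<.118)&(abs(P[...,1]+.093)<.05); q=P[m]; print(m.sum(), cv2.minAreaRect((q[:,:2]*1000).astype(np.float32)), np.median(q[:,2]))"
```

```text
t 21.05 pos [ 0.5326 -0.2456  0.1358] rot [ 0.     -0.0011 -0.0008] cm [6.45 0.1  0.89] F [-5.49 -0.46  3.95] op -0.0002
scene 59 [ 0.5536 -0.2395  0.1377] 243 257 152 164 theta~ 0.6340245912599243
134 ((544.0479736328125, -91.57215881347656), (37.3008918762207, 63.932273864746094), 89.71660614013672) 0.10805282235027885
```

View pics/l3c.png

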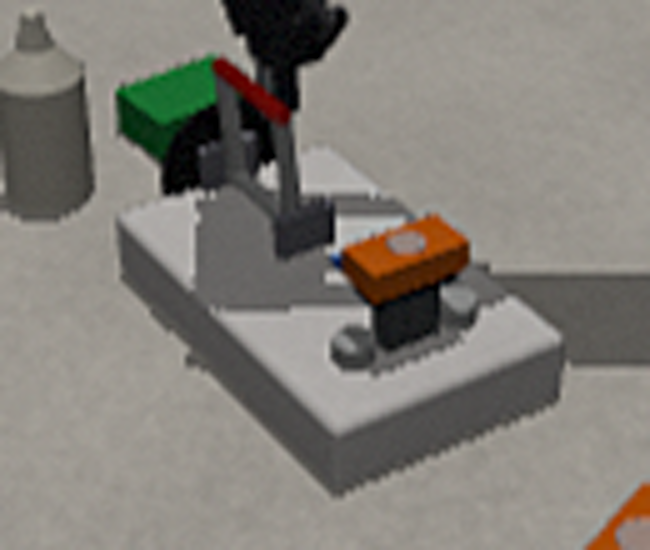

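The crop shows the lever just past upright, held by the fingers behind the red bar at (250,90). The chamber sits flat on the stage at (405,255). θ is about 0.59 by camera and 0.60 by geometry, and it has been still for 0.5 s. I'll dwell briefly and hand in.

>>> jog_arm([
  [0, 0, 0, 0, 0, 0, 0],
  [0, 0, 0, 0, 0, 0, 0],
  [0, 0, 0, 0, 0, 0, 0],
  [0, 0, 0, 0, 0, 0, 0],
])

```text
t: 21.43
tool_pos: [0.5325, -0.2456, 0.1358]
tool_rot: [0.008, -3.14, -0.0]
contact_force: [-5.1, -1.8, 2.8]
opening: -0.0001
```

```bash
python3 l.py l4; python3 -c "
from h import *
print(ctrl.finish_job())"
```

```text
t 21.43 pos [ 0.5325 -0.2456  0.1358] rot [ 0.0001 -0.0011 -0.0008] cm [6.45 0.09 0.89] F [-5.11 -1.8   2.81] op -0.0001
scene 61 [ 0.554  -0.2396  0.1377] 243 257 152 164 theta~ 0.6391807496545194
the job is handed in; nothing more can be done
None
```

I set the middle orange chamber on the stage and let go of it. Then I pushed the lever to its third click with the closed fingers and handed the job in at about 21.4 s, still holding it. The hand-in gave no verdict.

- **Chamber:** after release, the wrist camera put it about 1 mm from the stage centre, with its angle within about 0.01 rad of the viewer's. The last scene picture shows it still flat on the stage. A rough position from that oblique view was about 4 mm off in x, probably because it also caught the chamber's sides; I trust the wrist measurement more.
- **Lever:** the angle was about 0.60 rad from the touch point and geometry. The camera gave about 0.59 after taking off its reading at rest (0.046 rad). The arm was still, with about 5 N between the fingers and the bar.
- **Other things on the bench:** I never touched them knowingly, but I did not measure their positions again at the end.

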